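# Seat the raised pin of a moulding frame

### The job

One of the two flat-headed pins in the corners of the grey moulding frame has crept up and stands clear of its collar. With your fingertips press that pin straight and gently down until it is fully home, like the other flat-headed pin, then withdraw. Do not pull on it, and touch nothing else: not the seated pin, the two tall guide pins, the frame, the wooden pattern, the tin or the hammer.

Things in the scene. Friction and masses are not known exactly. Their poses are not given: they have to be found in the camera images.
- frame: Fixed moulding frame: grey open box 200 x 160 mm on a plywood board 250 x 210 x 12 mm; walls 81 mm high, a solid 36 mm square column in each corner, top 87 mm above the bench. Origin: centre of the board's underside; x along the 200 mm side, z up. Column centres at x = +-83, y = +-63 mm; which pin stands in which varies. Must not be touched.
- raised_seat: Fixed steel collar, 26 mm across and 4 mm high, of the pin to be pressed, together with that pin. Origin: centre of the collar's underside, on the column top (87 mm above the bench).
- raised_pin_top (a point): Centre of the flat top of the pin to be pressed: steel head 22 mm across, 8 mm thick, on an 11 mm stem. At the start it is 28 to 34 mm above the column top (head 16 to 22 mm clear of its collar); fully home the head rests on the collar, its top 12 mm above the column top, 99 mm above the bench. z up.
- raised_pin (a joint): How far the pin to be pressed is down, m: starts at 0 to 0.006; 0.022 is fully home, against a solid stop. It slides vertically with about 4 N of friction and no spring (it stays where it is left), so press on through that force; at the stop the force rises sharply. It can be pulled up to -0.010, which is wrong. More than 40 N is too rough.
- seated_seat: The same collar with the identical pin that is already home (its head rests on the collar, top 12 mm above the column top). Origin: centre of the collar's underside. Must not be touched.
- seated_pin (a joint): How far the other flat-headed pin is down, m: 0.022 = home, and so it stays.
- guide_a: Fixed tall guide pin: steel, 16 mm across, 48 mm high with a tapered nose, on the same kind of collar. Origin: centre of its underside, on the column top. Must not be touched.
- guide_b: The other guide pin, identical to guide_a. Must not be touched.
- pattern: Loose small turned wooden pattern standing on the board inside the frame, 48 mm across the foot, 60 mm high (its top is below the rim). Origin: centre of its underside, z up. Leave alone.
- tin: Loose closed tin, 60 mm across, 120 mm high, standing on the bench beside the frame. Origin: centre of its underside, z up. Leave alone.
- hammer: Loose steel hammer with a wooden handle lying on the bench on the other side of the frame, 260 mm long along its x axis, head (about 90 mm wide) at +x. Origin: middle of its length, on the bench. Leave alone.

How it is judged:
By the outcome, as a careful person would: the job done as asked, in the order asked, and still so for the second after the job is handed in, with the robot touching nothing.
It also fails if it takes over 32 s, if anything falls off the work surface, if the arm or the gripper's body presses on something with over 40 N, if the wrist force passes 120 N, or if a joint passes its speed limit or range.

### The arm

A 6-joint arm with a two-finger parallel gripper is mounted at the origin on the work surface. World frame = base frame: x ahead of the robot, y to its left, z up, the work surface at z = 0. Lengths are in m, angles in rad, forces in N, time in s.
With the tool pointing down it reaches from about 0.3 to 0.775 m from the base axis. Payload 14.6 kg.
Tool frame: the origin (TCP) lies between the finger pads; the fingertips stand 14 mm ahead of it and the grasp point (between the pads) lies 5 mm behind it; z points along the fingers, y is the line along which they close (so a half turn about z gives the same grasp; the last joint's range is limited). The gripper opens to 94 mm and grips with 3 to 60 N. Pads are 16 mm wide; open, the fingers measure 119 mm over their backs; the gripper's body (75 mm by 177 mm) begins 78 mm behind the grasp point.
Start: joints at [-1.176, 0.3, 1.521, -0, 1.321, -0.067], TCP at [0.245, -0.492, 0.219] pointing down, gripper open.
Joint ranges: [-3.03, 3.03], [-0.79, 2.21], [0.23, 2.52], [-1.04, 4.18], [0, 3.07], [-2.55, 2.55]. Speed limits (rad/s): [2.22, 2.22, 2.57, 3.14, 3.14, 3.14].

### API

Orientations are given as [roll, pitch, yaw] about the fixed x, y, z axes, in that order (R = Rz(yaw) Ry(pitch) Rx(roll)).
In Python, from station import ctrl gives the robot as it stands. The module is installed in compiled form; this text tells all that it offers.
- The arm moves only by the tool move_arm, never from a script. Its argument "targets" is a list of rows, each a list of 7 numbers: the opening, from -1 (shut) to 1 (fully open), then the shift along the tool's x, y, z in units of 50 mm (1.0 is 50 mm), then the turn, a rotation vector about the tool's x, y, z in rad. A call has 1 to 12 rows; each row is the pose to reach, as a shift and turn from the pose commanded when the call began, along the tool's axes at that moment; what a row does not reach only later rows make up. A row lasts 1/10 s, in which the tool goes at most 50 mm and 8.59 degrees, less where a joint would pass 70% of its speed; a pose out of reach is approached as far as the arm can. A call with a gripper value outside its range is refused whole. The fingers move at their own pace and stop on an object; "grip_force" is the grip in N (left out, the last holds). Time passes only in rows, so rows that repeat a pose let the fingers close. It gives the time, the measured TCP pose, the force, the opening and the grip force at its end, in the units of the state.
- ctrl.get_obs(): the state, without advancing time (a new reading comes with each control period).
- ctrl.camera(name): name is "side" or "top" or "wrist"; returns (picture, depth): 400x640x3 uint8, red, green, blue; 400x640 float32, m along the optical axis (not along the pixel's ray), 0 where there is no reading.
- ctrl.camera_params(name): a dict with "intrinsics" (3x3 intrinsics, pixels), "rvec" (rotation vector, rad) and "tvec" (3), from world to camera coordinates, as OpenCV has them; the wrist camera has in their place "T_tool_cam" (4x4, takes a point from camera to tool coordinates, whose origin is the TCP and whose axes are the flange's). Camera axes: x right, y down, z forward; pixel columns grow to the right and rows downward; lengths in m; the calibration is good to about 2 mm. A picture is of the moment at which its call begins: read the wrist's pose just before it. camera_params takes no time and is no camera call.
- ctrl.hand_in(): hands the job in; it is judged then, once.
Trained networks look in the newest picture that a camera, given by its name, has taken for a name from the list of things; names that differ only in an ending like _2 or _b are one class to them, and where a whole thing is asked for, a point or a joint stands for the part that bears it (a point fixed in the world has none). Each returns a list of dicts, best first, with "score" (0 to 1); they miss things now and then, are a little off and sometimes report something else, mostly with a low value. They report only what shows in the picture. A call takes as long as a camera call.
- ctrl.cut_out(camera, target): "region" (400x640 bool, what is visible of it) and "point" ([column, row] in pixels, amid what is visible of it).
- ctrl.tip_of(camera, target): "point" ([column, row] in pixels: a listed point, or the origin of a listed thing).
The state is a dict: "time_s": time; "qpos": joint angles; "joint_vel": joint speeds; "tau": joint torques, N m; "ee_pos": TCP position; "eef_rot": TCP orientation; "force": force on the tool from outside, world axes, zero at the start; "moment": the same for the moment, N m; "grip_width": finger opening in m; "grip_force": force on a finger pad.
Only numpy, scipy, OpenCV 4.12 (cv2) and the standard library are available. Lean on these libraries where they do the work, as an engineer would, in place of code of your own. Each camera call takes 0.05 s, during which the arm holds its last target. There are 200 camera calls.

## Working session

There is one attempt and no reset: what is moved stays moved. The work goes in short steps, Python scripts to look and compute and a tool call to move; the robot and the scene stay as the last step left them, time stands still between calls to the robot, and variables do not carry over. Pictures are saved under pics/ and viewed, at most 10 in all, crops included, and the job is handed in when it is done.

Besides the shell and the picture viewer there is one more tool, called after "Request:" as name(argument=value, ...), one argument or row to a line, values as JSON. move_arm: Moves the arm, as the interface text tells. Its arguments: {"type":"object","properties":{"targets":{"type":"array"},"grip_force":{"type":"number"}},"required":["targets"]}

```bash
mkdir -p pics
cat > h.py <<'E'
import numpy as np, cv2
from scipy.spatial.transform import Rotation as R
from station import ctrl
def w2c(name, obs=None):
    p=ctrl.camera_params(name); K=np.array(p["intrinsics"])
    if "rvec" in p:
        T=np.eye(4);T[:3,:3]=cv2.Rodrigues(np.array(p["rvec"],float))[0];T[:3,3]=np.ravel(p["tvec"])
    else:
        o=obs or ctrl.get_obs();W=np.eye(4);W[:3,:3]=R.from_euler('xyz',o["eef_rot"]).as_matrix();W[:3,3]=o["ee_pos"]
        T=np.linalg.inv(W@np.array(p["T_tool_cam"]))
    return K,T
def unproj(K,T,px,z):
    "pixel -> world point on plane of height z"
    Ti=np.linalg.inv(T);d=Ti[:3,:3]@np.linalg.inv(K)@np.array([px[0],px[1],1.]);c=Ti[:3,3]
    return c+d*(z-c[2])/d[2]
def deproj(K,T,px,dep):
    u,v=int(round(px[0])),int(round(px[1]));q=dep[v-1:v+2,u-1:u+2];q=np.median(q[q>0]) if (q>0).any() else np.nan
    return (np.linalg.inv(T)@np.append(np.linalg.inv(K)@np.array([px[0],px[1],1.])*q,1))[:3]
E
cat > a.py <<'E'
from h import *
np.set_printoptions(precision=4,suppress=True)
o=ctrl.get_obs();print(o["ee_pos"],o["eef_rot"],o["time_s"])
for n in("top","side"):
    K,T=w2c(n);im,d=ctrl.camera(n);cv2.imwrite(f"pics/{n}0.png",im[:,:,::-1])
    print(n,"campos",np.linalg.inv(T)[:3,3])
    for t in("raised_pin_top","raised_seat","seated_seat","guide_a","frame","tin","hammer"):
        for r in ctrl.tip_of(n,t)[:2]:
            print(t,round(r["score"],2),np.round(r["point"],1),deproj(K,T,r["point"],d), unproj(K,T,r["point"],.115 if "top" in t else .087 if "seat" in t or "guide" in t else 0))
E
python3 a.py
```

```text
[ 0.245  -0.4922  0.2189] [-3.1404 -0.0001  0.4618] 0.0
top campos [0.4595 0.0331 0.936 ]
raised_pin_top 0.66 [359.4 267.3] [ 0.4389 -0.0799  0.1145] [ 0.4389 -0.0798  0.115 ]
raised_seat 0.53 [358.1 265.5] [ 0.4425 -0.0775  0.1115] [ 0.442  -0.0808  0.087 ]
seated_seat 0.62 [425.4 255.8] [ 0.4674 -0.2478  0.0223] [ 0.4669 -0.2279  0.087 ]
seated_seat 0.43 [399.4 200.7] [ 0.5852 -0.1689  0.0984] [ 0.5869 -0.1716  0.087 ]
guide_a 0.67 [348.9 171.8] [ 0.6406 -0.0539  0.1255] [ 0.6492 -0.058   0.087 ]
guide_a 0.41 [313.2 233.9] [0.5052 0.0193 0.1297] [0.5076 0.0185 0.087 ]
frame 0.58 [351.5 221.4] [ 0.5414 -0.0702  0.0445] [ 0.5455 -0.0753  0.    ]
tin 0.62 [285.7 175.2] [0.6302 0.0818 0.1195] [0.6553 0.0889 0.    ]
hammer 0.97 [425.5 255. ] [ 0.4693 -0.2483  0.0216] [ 0.4695 -0.2549  0.    ]
side campos [0.4299 0.7792 0.5967]
raised_pin_top 0.58 [401.8 174.6] [ 0.4458 -0.0788  0.1151] [ 0.4458 -0.079   0.115 ]
raised_seat 0.68 [401.5 186.5] [ 0.4436 -0.0758  0.0894] [ 0.4436 -0.0799  0.087 ]
seated_seat 0.67 [341.7 157.2] [ 0.5813 -0.1588  0.0964] [ 0.5842 -0.1764  0.087 ]
seated_seat 0.45 [403.4 186. ] [ 0.4399 -0.0748  0.0917] [ 0.44   -0.0828  0.087 ]
guide_a 0.65 [367.2 209.9] [0.4991 0.0302 0.0935] [0.5    0.0205 0.087 ]
guide_a 0.51 [299.6 178.6] [ 0.6494 -0.0518  0.0936] [ 0.6523 -0.0627  0.087 ]
frame 0.74 [350.2 218.5] [0.5303 0.0274 0.0672] [ 0.5431 -0.068   0.    ]
tin 0.58 [282.9 258.8] [0.638  0.1193 0.0225] [0.6462 0.0934 0.    ]
hammer 0.83 [393.4 179.5] [ 0.4625 -0.113   0.0819] [ 0.4677 -0.255   0.    ]
hammer 0.7 [359.2 211.2] [0.514  0.0287 0.0873] [ 0.5284 -0.1     0.    ]
```

```bash
python3 -c "
import cv2,numpy as np
a=cv2.imread('pics/top0.png')[130:310,240:480];b=cv2.imread('pics/side0.png')[110:290,240:480]
cv2.imwrite('pics/c0.png',cv2.resize(np.vstack([a,b])[:], None,fx=1.66,fy=1.66,interpolation=cv2.INTER_CUBIC))"
```

```text
(no output)
```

View pics/c0.png

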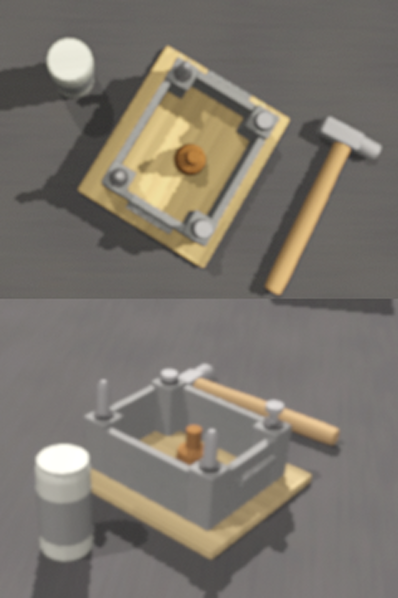

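The picture shows the raised pin at the near corner (top px ~(361,267), side ~(404,175)). The seated pin is at top px ~(399,202), with the guides at the other two corners. This agrees with the networks, which put the pin at about (0.442, -0.080). I'll shut the fingers and hover above it.

Request:
move_arm(
  targets=[
    [-1,0.6,-0.47,0,0,0,0],
    [-1,1.2,-0.94,0,0,0,0],
    [-1,1.8,-1.4,0,0,0,0],
    [-1,2.4,-1.87,0,0,0,0],
    [-1,3.0,-2.34,0,0,0,0],
    [-1,3.6,-2.8,0,0,0,0],
    [-1,4.2,-3.28,0,0,0,0],
    [-1,4.8,-3.75,0,0,0,0],
    [-1,5.4,-4.2,0,0,0,0],
    [-1,6.0,-4.68,0,0,0,0],
    [-1,6.6,-5.15,0,0,0,0],
    [-1,7.2,-5.62,0,0,0,0],
  ],
)

```text
time_s: 2.0
ee_pos: [0.4426, -0.0789, 0.2197]
eef_rot: [3.141, -0.0, 0.462]
force: [-0.3, 0.3, 0.3]
grip_width: 0.0019
grip_force: 0.0
```

```bash
cat > b.py <<'E'
from h import *
import sys
np.set_printoptions(precision=4,suppress=True)
ctrl.camera("wrist");ctrl.camera("wrist")
o=ctrl.get_obs();K,T=w2c("wrist",o);im,d=ctrl.camera("wrist");tag=sys.argv[1];z=float(sys.argv[2])
cv2.imwrite(f"pics/w{tag}.png",im[:,:,::-1])
print(o["ee_pos"],o["eef_rot"],o["time_s"],o["grip_width"],o["force"])
M=R.from_euler('xyz',o["eef_rot"]).as_matrix()
for r in ctrl.tip_of("wrist","raised_pin_top")[:2]:
    p=deproj(K,T,r["point"],d);q=unproj(K,T,r["point"],z)
    print("tip",round(r["score"],2),r["point"],p,q)
for r in ctrl.cut_out("wrist","raised_pin_top")[:2]:
    print("cut",round(r["score"],2),r["point"],deproj(K,T,r["point"],d))
for n in("top","side"):
    ctrl.camera(n);K2,T2=w2c(n)
    for r in ctrl.tip_of(n,"raised_pin_top")[:2]: print(n,round(r["score"],2),r["point"],unproj(K2,T2,r["point"],z))
E
python3 b.py 1 .117
```

```text
[ 0.4432 -0.0774  0.2195] [-3.1414 -0.0005  0.4656] 2.1 0.00041132823125089726 [ 0.6742 -1.0156  0.084 ]
tip 0.85 [321.6, 210.1] [ 0.433  -0.0873  0.1149] [ 0.4336 -0.0869  0.117 ]
tip 0.3 [491.4, 90.0] [ 0.5753 -0.1631  0.0987] [ 0.5713 -0.1554  0.117 ]
cut 0.56 [323.2, 207.7] [ 0.4352 -0.0876  0.1143]
top 0.52 [312.0, 235.5] [0.5025 0.0215 0.117 ]
```

View pics/w1.png

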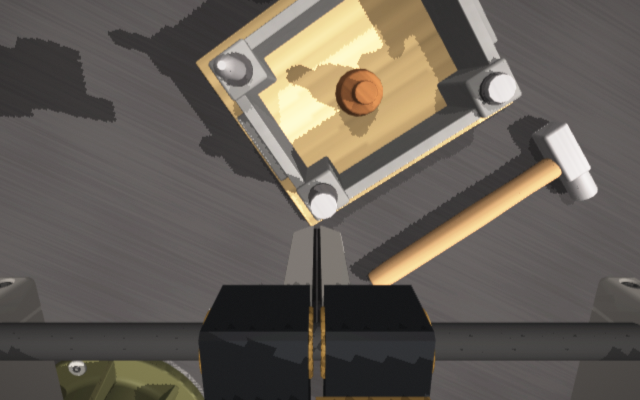

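The wrist view shows the raised head at about (322,205), just ahead of the shut fingertips. The seated pin is at (498,88). I'll measure the head top from depth.

```bash
cat > c.py <<'E'
from h import *
import sys
np.set_printoptions(precision=4,suppress=True)
o=ctrl.get_obs();print(o["ee_pos"],o["time_s"],o["force"])
for n in("wrist","top","side"):
    K,T=w2c(n,ctrl.get_obs());im,d=ctrl.camera(n)
    v,u=np.nonzero(d>0);q=np.c_[u,v,np.ones(len(u))]@np.linalg.inv(K).T*d[v,u][:,None]
    P=(np.c_[q,np.ones(len(q))]@np.linalg.inv(T).T)[:,:3]
    m=(np.hypot(P[:,0]-.44,P[:,1]+.082)<.022)&(P[:,2]>.095)&(P[:,2]<.130)
    if m.sum()<5: print(n,"none");continue
    zt=np.percentile(P[m,2],80); t=m&(abs(P[:,2]-zt)<.003)
    print(n,m.sum(),"ztop",zt,"centre",(P[t].min(0)+P[t].max(0))/2,P[t].mean(0),np.ptp(P[t],0),"px",u[t].mean(),v[t].mean())
    if n=="wrist":
        f=np.linalg.inv(np.linalg.inv(T));tip=T@np.append(np.array(o["ee_pos"])-[0,0,.014],1);s=K@tip[:3];print("tip px",s[:2]/s[2],"cam",np.linalg.inv(T)[:3,3])
        cv2.imwrite("pics/w2.png",cv2.resize(im[150:270,240:400,::-1],None,fx=4,fy=4,interpolation=cv2.INTER_CUBIC))
E
python3 c.py
```

```text
[ 0.4419 -0.0812  0.2195] 2.45 [ 0.5253 -0.2992 -1.0026]
wrist 587 ztop 0.11515225639392364 centre [ 0.4365 -0.0869  0.1145] [ 0.4369 -0.0868  0.1146] [0.0216 0.0213 0.0043] px 319.7409420289855 202.03079710144928
tip px [316.1287 239.2978] cam [ 0.5107 -0.0473  0.3841]
top none
side 100 ztop 0.11507647408984868 centre [ 0.4379 -0.0856  0.1144] [ 0.4385 -0.0839  0.1146] [0.0204 0.0236 0.0043] px 405.64285714285717 174.0
```

View pics/w2.png

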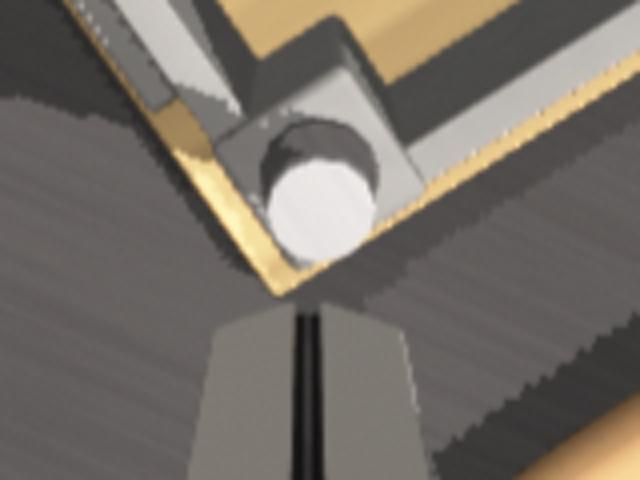

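Head top centre is about (0.4367, -0.0866, 0.115). That means a shift of about -7 mm in tool x and +3 mm in tool y. I'll come down to about 17 mm above it and check.

Request:
move_arm(
  targets=[
    [-1,-0.14,0.06,0.2,0,0,0],
    [-1,-0.14,0.06,0.5,0,0,0],
    [-1,-0.14,0.06,0.8,0,0,0],
    [-1,-0.14,0.06,1.1,0,0,0],
    [-1,-0.14,0.06,1.3,0,0,0],
    [-1,-0.14,0.06,1.4,0,0,0],
    [-1,-0.14,0.06,1.46,0,0,0],
    [-1,-0.14,0.06,1.46,0,0,0],
  ],
)

```text
time_s: 3.4
ee_pos: [0.4372, -0.0863, 0.1464]
eef_rot: [3.142, -0.0, 0.462]
force: [-0.7, -0.3, 0.5]
grip_width: 0.0003
grip_force: 0.0
```

```bash
python3 c.py
python3 - <<'E'
from h import *
cv2.imwrite("pics/s3.png",cv2.resize(ctrl.camera("side")[0][110:230,330:490,::-1],None,fx=3,fy=3,interpolation=cv2.INTER_CUBIC))
a=cv2.imread("pics/w2.png");a=cv2.resize(a,(480,360));b=cv2.imread("pics/s3.png")[:360];
cv2.imwrite("pics/m3.png",cv2.resize(np.hstack([a,b]),(800,300)))
E
```

```text
[ 0.4372 -0.0863  0.1464] 3.4 [-0.6576 -0.3032  0.4646]
wrist 559 ztop 0.11500805616864818 centre [ 0.4398 -0.0863  0.1144] [ 0.4413 -0.0846  0.1145] [0.016  0.0203 0.0046] px 316.78323108384456 220.32719836400818
tip px [316.1361 239.2976] cam [ 0.506  -0.0523  0.311 ]
top none
side 101 ztop 0.11514534473781057 centre [ 0.438  -0.086   0.1147] [ 0.4383 -0.0838  0.1148] [0.0204 0.0249 0.0044] px 405.7543859649123 173.96491228070175
```

View pics/m3.png

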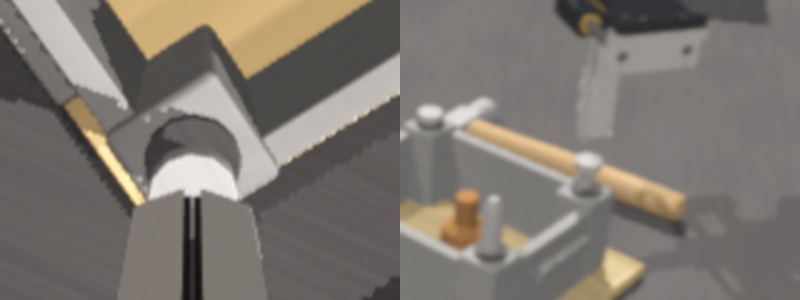

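Laterally the fingertips are centred on the head (fingers column ~192, head ~193 in the left crop), about 17 mm above it. The TCP agrees with the head centre in x and y. I'll press slowly, stopping about 2 mm short of home.

Request:
move_arm(
  targets=[
    [-1,0,0,0.15,0,0,0],
    [-1,0,0,0.27,0,0,0],
    [-1,0,0,0.31,0,0,0],
    [-1,0,0,0.35,0,0,0],
    [-1,0,0,0.39,0,0,0],
    [-1,0,0,0.43,0,0,0],
    [-1,0,0,0.47,0,0,0],
    [-1,0,0,0.51,0,0,0],
    [-1,0,0,0.55,0,0,0],
    [-1,0,0,0.58,0,0,0],
    [-1,0,0,0.61,0,0,0],
    [-1,0,0,0.61,0,0,0],
  ],
  grip_force=20,
)

```text
time_s: 4.8
ee_pos: [0.4373, -0.0862, 0.1158]
eef_rot: [3.141, -0.0, 0.462]
force: [0.4, 0.1, 0.7]
grip_width: 0.0002
grip_force: 0.0
```

Request:
move_arm(
  targets=[
    [-1,0,0,0.01,0,0,0],
    [-1,0,0,0.02,0,0,0],
    [-1,0,0,0.03,0,0,0],
  ],
)

```text
time_s: 5.1
ee_pos: [0.4374, -0.0863, 0.1146]
eef_rot: [3.141, -0.0, 0.462]
force: [-0.4, 0.4, 3.2]
grip_width: 0.0006
grip_force: 1.8
```

Run:
```python
from h import *
a=ctrl.camera("side")[0][130:230,330:490,::-1];w=ctrl.camera("wrist")[0][150:250,240:400,::-1]
cv2.imwrite("pics/m4.png",cv2.resize(np.vstack([a,w]),None,fx=3,fy=3,interpolation=cv2.INTER_CUBIC))
```

```text
(no output)
```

View pics/m4.png

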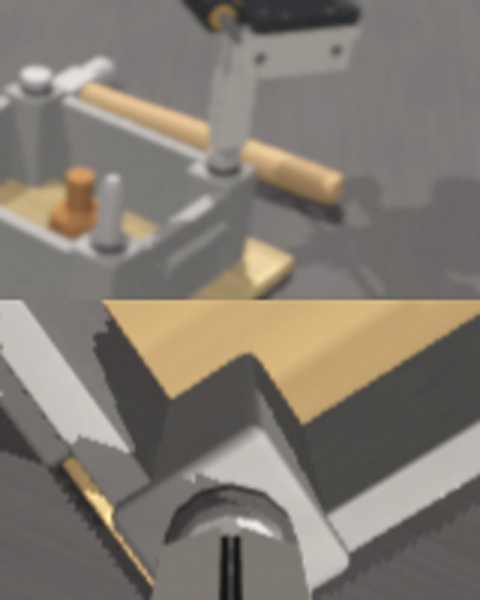

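The fingertips are on the head and the pin is almost down (side view, around (220,160)). I'll keep going in half-millimetre steps.

Request:
move_arm(
  targets=[
    [-1,0,0,0.01,0,0,0],
    [-1,0,0,0.02,0,0,0],
  ],
)

```text
time_s: 5.4
ee_pos: [0.4374, -0.0863, 0.1135]
eef_rot: [3.141, -0.0, 0.462]
force: [0.2, -0.1, 3.1]
grip_width: 0.0006
grip_force: 1.8
```

Request:
move_arm(
  targets=[
    [-1,0,0,0.01,0,0,0],
  ],
)

```text
time_s: 5.5
ee_pos: [0.4374, -0.0863, 0.1132]
eef_rot: [3.141, -0.001, 0.462]
force: [-1.2, 0.2, 11.9]
grip_width: 0.0005
grip_force: 5.8
```

Request:
move_arm(
  targets=[
    [-1,0,0,0.005,0,0,0],
    [-1,0,0,0.005,0,0,0],
  ],
)

```text
time_s: 5.7
ee_pos: [0.4374, -0.0863, 0.1131]
eef_rot: [3.141, -0.0, 0.462]
force: [-1.8, 0.2, 10.0]
grip_width: 0.0007
grip_force: 4.9
```

At 10–12 N against 4 N of friction, with no further travel, the pin is on its stop. I'll withdraw straight up.

Request:
move_arm(
  targets=[
    [-1,0,0,-0.03,0,0,0],
    [-1,0,0,-0.1,0,0,0],
    [-1,0,0,-0.3,0,0,0],
    [-1,0,0,-0.6,0,0,0],
    [-1,0,0,-1.0,0,0,0],
    [-1,0,0,-1.4,0,0,0],
    [-1,0,0,-1.8,0,0,0],
    [-1,0,0,-2.1,0,0,0],
    [-1,0,0,-2.2,0,0,0],
    [-1,0,0,-2.2,0,0,0],
    [-1,0,0,-2.2,0,0,0],
  ],
)

```text
time_s: 6.8
ee_pos: [0.4369, -0.0861, 0.2221]
eef_rot: [-3.141, 0.001, 0.462]
force: [0.6, 1.0, 0.0]
grip_width: 0.0003
grip_force: 0.0
```

```bash
sed -i 's/(P\[:,2\]>.095)/(P[:,2]>.092)/' c.py; python3 c.py
python3 - <<'E'
from h import *
a=ctrl.camera("side")[0][110:270,260:460,::-1]
cv2.imwrite("pics/m5.png",cv2.resize(a,None,fx=3,fy=3,interpolation=cv2.INTER_CUBIC))
E
```

```text
[ 0.4369 -0.0861  0.2221] 6.8 [0.646  1.049  0.0178]
wrist 515 ztop 0.09887936176793416 centre [ 0.4367 -0.0869  0.0981] [ 0.4368 -0.0868  0.0983] [0.0213 0.0212 0.0045] px 317.05122950819674 188.0122950819672
tip px [316.1518 239.2816] cam [ 0.5058 -0.0522  0.3866]
top none
side 76 ztop 0.09925388747770553 centre [ 0.4381 -0.0847  0.0984] [ 0.4385 -0.084   0.0985] [0.0202 0.024  0.0042] px 404.76785714285717 180.91071428571428
```

View pics/m5.png

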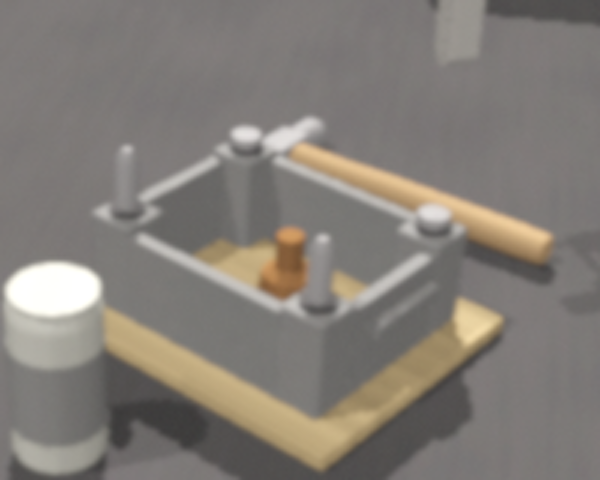

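The head at (433,218) now sits on its collar like the seated pin at (246,138). Its top measures 0.099 m, and nothing else has moved.

```bash
python3 -c "
from station import ctrl
print(ctrl.hand_in())"
```

```text
the job is handed in; nothing more can be done
None
```

The raised pin is pressed fully home: its top now measures 99 mm above the bench, the highest force reading was about 12 N, the arm has withdrawn, nothing else was seen to move, and the job is handed in.

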